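# Open the push-to-release console flap and stow the carton in its corner

## Task

Press the blue dot on the console's white flap until the catch lets go and the flap springs wide open. Then put the cream carton with the teal band into the bay, upright on the bay floor, and push it fully home into the blue-marked corner: long side flat against the dividing wall on the catch side, end flat against the wall farthest from the robot. Leave the flap open, keep the carton upright all the time and do not disturb the bottle and the jar.

Things in the scene. Friction and masses are not known exactly. Their poses are not given: they have to be found in the camera images.
- console: Fixed low white console with a bay under an inset top flap. Origin on the table; spans x -119..119, y -140..120 mm; x points away from the robot (yaw within 0.3 rad), y left. Bay inner faces x ±106, y -70..105, floor at z 18. Near and far walls 90 high, left hinge wall 79, dividing wall (y -76..-70, bay | catch slot) 66, outer wall (y -140..-132) 90.
- flap (a joint): Flap angle, rad: 0 latched, 2.0 fully open, -0.04 pressed to its stop. White plate 206 x 241 x 8 mm, hinged on the console's left (+y), top at z 87 mm. Pressing the dot 5 mm down (5-6 N; stop at about 8.5 mm) frees the catch for good; as the finger withdraws, a spring swings the flap up and over to the left in about 3 s and it stays open. It cannot be pulled open.
- press_spot (a point): Centre of the blue dot (32 mm across) on the top face of the flap, 26 mm from its free edge. It moves with the flap.
- hinge_mid (a point): Middle of the flap's hinge line, 87 mm above the table: 112 mm to the left (+y) of the console's origin.
- bay_corner (a point): Reference corner, marked by a blue L on the bay floor: where the floor (z 18 mm), far (+x) wall and dividing wall (-y, catch side) meet; (106, -70, 18) mm from the console's origin, axes as the console's. A carton fully home has its origin 45 mm back (-x) and 20 mm left (+y) of it.
- carton: Cream board carton with a teal band across it, 90 mm (its x) x 40 mm (its y) x 55 mm high, about 0.12 kg, rigid, standing on the table to the right of the console. Origin: centre of its underside. Either end may go to the far wall.
- cleaner: White round bottle with a blue cap, 56 mm across and 150 mm high, loose; a bystander. Origin: centre of its underside.
- jar: Amber glass jar with a steel cap, 64 mm across and 80 mm high, loose; a bystander. Origin: centre of its underside.
Mind the look-alikes: they are no part of the job. What is shaped like the carton but brown or purple is not meant.

How it is judged:
By the outcome, as a careful person would: the job done as asked, in the order asked, and still so for the second after the job is handed in, with the robot touching nothing.
It also fails if it takes over 58 s, if anything falls off the work surface, if the arm or the gripper's body presses on something with over 40 N, if the wrist force passes 120 N, or if a joint passes its speed limit or range.

## Robot

A 6-joint arm with a two-finger parallel gripper is mounted at the origin on the work surface. World frame = base frame: x ahead of the robot, y to its left, z up, the work surface at z = 0. Lengths are in mm, angles in rad, forces in N, time in s.
With the tool pointing down it reaches from about 250 to 775 mm from the base axis. Payload 4 kg.
Tool frame: the origin (TCP) lies at the very end of the fingers, on their centre line; the grasp point (between the pads) lies 19 mm behind it (manip.tcp_to_grasp is the distance from the TCP to the grasp point, in mm); z points along the fingers, y is the direction in which the jaws open and shut (so a half turn about z gives the same grasp; the last joint's range is limited). The gripper opens to 94 mm and grips with 3 to 60 N. Pads are 16 mm wide; open, the fingers measure 119 mm over their backs; the gripper's body (75 mm by 177 mm) begins 78 mm behind the grasp point.
Start: joints at [1.219, 0.087, 1.371, -0, 1.684, -0.103], TCP at [135.442, 533.082, 205.506] pointing down, gripper open.
Joint ranges: [-3.1, 3.1], [-0.76, 2.03], [0.27, 2.55], [-1.08, 4.22], [0.17, 2.65], [-2.57, 2.57]. Speed limits (rad/s): [2.79, 2.79, 3.14, 3.14, 3.14, 3.14].

## Interface

Orientations are given as [roll, pitch, yaw] about the fixed x, y, z axes, in that order (R = Rz(yaw) Ry(pitch) Rx(roll)).
In Python, from plant import manip, imaging gives the robot as it stands. The module is installed in compiled form; this text tells all that it offers.
- The arm moves only by the tool carry_out, never from a script. Its argument "steps" is a list that holds one entry, the list of rows, each a list of 6 numbers: the shift along the tool's x, y, z in mm, then the turn, a rotation vector about the tool's x, y, z in rad. A call has 1 to 20 rows; each row is the pose to reach, as a shift and turn from the pose measured when the call began, along the tool's axes at that moment; what a row does not reach only later rows make up. A row lasts 1/12 s, in which the tool goes at most 41.7 mm and 7.16 degrees, less where a joint would pass 70% of its speed; a pose out of reach is approached as far as the arm can. A call with a gripper value outside its range is refused whole. "gripper" is the closure, from 0 (fully open) to 1 (shut), set as the call begins (left out, the last holds). The fingers move at their own pace and stop on an object; "squeeze" is the grip in N (left out, the last holds). Time passes only in rows, so rows that repeat a pose let the fingers close. It gives the time, the measured TCP pose, the force and the opening at its end, in the units of the state.
- manip.read_state(): the state, without advancing time (a new reading comes with each control period).
- imaging.snapshot(name): name is "side" or "top" or "wrist"; returns a dict with "pixels" (480x640x3 uint8, red, green, blue), "fx", "fy", "cx", "cy" (pixels), "T" (4x4, takes a point from camera to world coordinates); the wrist camera has in their place "T_tool_cam" (4x4, takes a point from camera to tool coordinates, whose origin is the TCP and whose axes are the flange's). Camera axes: x right, y down, z forward; pixel columns grow to the right and rows downward; lengths in mm; the calibration is good to about 2 mm. The wrist camera is an equidistant fisheye: a pixel r from the principal point sees the ray r / f radians off the axis. A picture is of the moment at which its call begins: read the wrist's pose just before it. There is no depth.
- manip.close_job(): hands the job in, once; it reports no verdict.
The state is a dict: "time": time; "joint_pos": joint angles; "joint_velocities": joint speeds; "effort": joint torques, N m; "tcp_pos": TCP position; "tool_rot": TCP orientation; "wrist_force": force on the tool from outside, world axes, zero at the start; "wrist_torque": the same for the moment, N m; "finger_gap": opening from 0.0 (shut) to 1.0 (fully open).
Only numpy, scipy, OpenCV 4.12 (cv2) and the standard library are available. Lean on these libraries where they do the work, as an engineer would, in place of code of your own. Each camera call takes 0.05 s, during which the arm holds its last target.

## Working session

There is one attempt and no reset: what is moved stays moved. The work goes in short steps, Python scripts to look and compute and a tool call to move; the robot and the scene stay as the last step left them, time stands still between calls to the robot, and variables do not carry over. Pictures are saved under pics/ and viewed, and the job is handed in when it is done.

Besides the shell and the picture viewer there is one more tool, called as name(argument=value, ...), one argument or row to a line, values as JSON. carry_out: Moves the arm, as the interface text tells. Its arguments: {"type":"object","properties":{"steps":{"type":"array"},"gripper":{"type":"number"},"squeeze":{"type":"number"}},"required":["steps"]}

```bash
mkdir -p pics; cat > h.py <<'E'
import numpy as np, cv2
from plant import manip, imaging
def snap(n,f):
    s=manip.read_state(); d=imaging.snapshot(n); cv2.imwrite('pics/'+f,d['pixels'][:,:,::-1]); return s,d
def ray(d,u,v):
    T=np.array(d['T']); r=T[:3,:3]@np.array([(u-d['cx'])/d['fx'],(v-d['cy'])/d['fy'],1]); return T[:3,3],r
def at_z(d,u,v,z):
    o,r=ray(d,u,v); return o+r*(z-o[2])/r[2]
def proj(d,p):
    T=np.array(d['T']); q=T[:3,:3].T@(np.array(p)-T[:3,3]); return d['fx']*q[0]/q[2]+d['cx'],d['fy']*q[1]/q[2]+d['cy']
E
python3 - <<'E'
from h import *
for n in('top','side','wrist'):
    s,d=snap(n,n+'0.png'); print(n,d['fx'],d['fy'],d['cx'],d['cy']); print(np.round(d.get('T',d.get('T_tool_cam')),3))
print(s)
E
```

```text
top 511.85398508094806 511.85398508094806 322.11765316002135 246.14273186325292
[[ 5.000000e-03 -9.930000e-01  1.210000e-01  3.977770e+02]
 [-1.000000e+00 -4.000000e-03  8.000000e-03 -1.311040e+02]
 [-7.000000e-03 -1.210000e-01 -9.930000e-01  1.129357e+03]
 [ 0.000000e+00  0.000000e+00  0.000000e+00  1.000000e+00]]
side 499.6787442234522 499.6787442234522 331.48842175843026 239.05845617241553
[[-9.74000e-01 -1.28000e-01  1.89000e-01  3.13677e+02]
 [-2.28000e-01  5.98000e-01 -7.69000e-01  7.50954e+02]
 [-1.40000e-02 -7.91000e-01 -6.11000e-01  8.01115e+02]
 [ 0.00000e+00  0.00000e+00  0.00000e+00  1.00000e+00]]
wrist 371.64829954431775 371.64829954431775 315.99764633156275 241.44635525134385
[[   0.      -0.966   -0.257   73.619]
 [   1.      -0.       0.       0.904]
 [  -0.      -0.257    0.966 -178.427]
 [   0.       0.       0.       1.   ]]
{'time': 0.1, 'joint_pos': array([ 1.21888751e+00,  8.79034999e-02,  1.37208752e+00, -1.21473523e-05,
        1.68360149e+00, -1.03082685e-01]), 'joint_velocities': array([-1.72397597e-04, -5.00638589e-04, -3.45388843e-03,  2.74681378e-05,
        1.17291326e-03,  3.89101890e-04]), 'effort': array([ 2.13854219e-03, -3.41250157e+01, -3.03302765e+01,  7.20278802e-02,
        3.04319942e-02, -9.08753896e-05]), 'tcp_pos': array([135.27578313, 532.59807064, 204.41689387]), 'tool_rot': array([-3.13960217e+00, -1.93777123e-04,  2.89276497e+00]), 'wrist_force': array([ 0.17585601,  0.08732962, -0.16829416]), 'wrist_torque': array([ 0.03945569, -0.04320083,  0.01723106]), 'finger_gap': 1.0042005094748336}
```

View pics/top0.png

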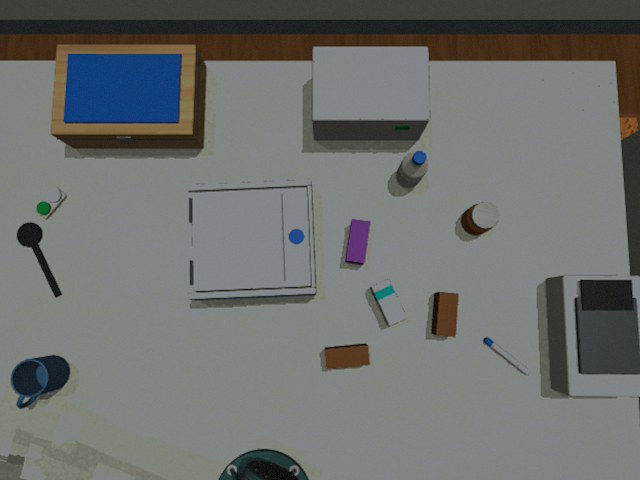

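View pics/side0.png

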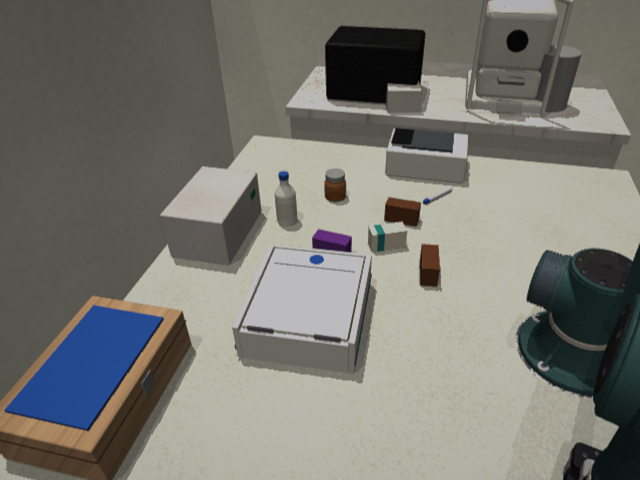

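Carton candidates in the top view are cream with a teal band (388,303), purple (358,242), brown (445,314) and brown (347,356). By the description I choose (388,303). The dot is at (296,237), the bottle at (412,168) and the jar at (481,218).

```bash
python3 - <<'E'
from h import *
t=cv2.imread('pics/top0.png')
a=cv2.resize(t[265:345,355:435],(560,560),interpolation=cv2.INTER_CUBIC)
cv2.imwrite('pics/c1.png',a)
b=cv2.resize(t[170:310,180:325],(725,600*0+700)[:2],interpolation=cv2.INTER_CUBIC)
cv2.imwrite('pics/c2.png',cv2.resize(t[170:310,180:325],(580,560),interpolation=cv2.INTER_CUBIC))
E
```

```text
(no output)
```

View pics/c1.png

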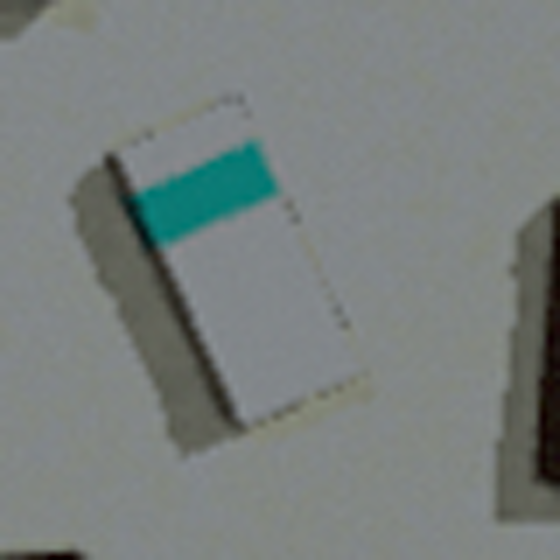

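View pics/c2.png

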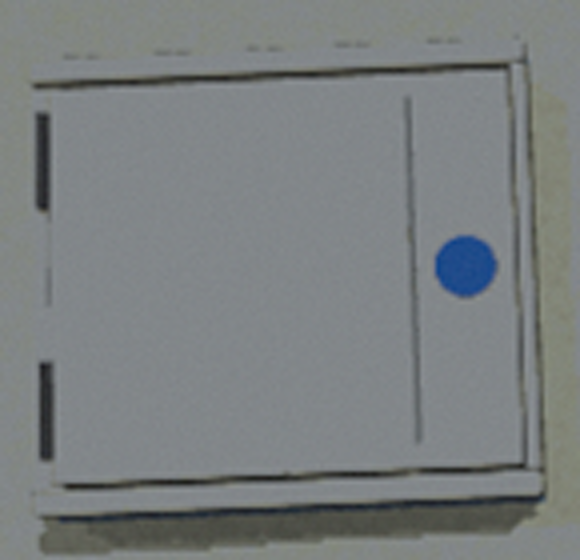

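```bash
python3 - <<'E'
from h import *
d=imaging.snapshot('top')
C=[at_z(d,355+u/7,265+v/7,55) for u,v in[(113,152),(240,97),(360,372),(243,428)]]
C=np.array(C);print(C.round(1));c=C.mean(0)
ax=(C[0]+C[1]-C[2]-C[3])/2; ay=(C[0]+C[3]-C[1]-C[2])/2
print('carton',c,np.hypot(*ax[:2]),np.arctan2(ax[1],ax[0]),np.hypot(*ay[:2]),np.arctan2(ay[1],ay[0])-np.pi/2)
g=lambda u,v,z:at_z(d,180+u/4,170+v/4,z)
im=d['pixels'].astype(int)
m=(im[:,:,2]-im[:,:,0]>60); m[:200]=0;m[270:]=0;m[:,:270]=0;m[:,320:]=0
v,u=np.nonzero(m);print(u.mean(),v.mean(),len(u)); p=at_z(d,u.mean(),v.mean(),87);print('dot',p)
yaws=[]
for a,b,z in[((418,443),(407,97),87),((525,467),(508,66),87),((542,470),(526,63),90)]:
    P,Q=g(*a,z),g(*b,z);yaws.append(np.arctan2(*(Q-P)[[1,0]]));print(yaws[-1],np.hypot(*(Q-P)[:2]))
for a,b,z in[((35,85),(508,66),90),((65,485),(525,467),90)]:
    P,Q=g(*a,z),g(*b,z);yaws.append(np.arctan2(*(P-Q)[[1,0]])-np.pi/2);print(yaws[-1],np.hypot(*(Q-P)[:2]))
# outer corners
print(g(542,495,90),g(525,42,90),g(36,492,90))
# side dot
s=imaging.snapshot('side');im=s['pixels'].astype(int)
m=(im[:,:,2]-im[:,:,0]>60); m[:245]=0;m[280:]=0;m[:,:290]=0;m[:,340:]=0
v,u=np.nonzero(m);print('side dot',at_z(s,u.mean(),v.mean(),87))
for n,(u,v),z in[('cl',(419.5,157.5),150),('jar',(485.5,214.5),80)]: print(n,at_z(d,u,v,z))
E
```

```text
[[ 444.  -225.7   55. ]
 [ 460.6 -263.8   55. ]
 [ 379.2 -298.5   55. ]
 [ 362.6 -263.7   55. ]]
carton [ 411.62325071 -262.9231315    55.        ] 89.11217935162993 0.4197327860298162 40.08734932515705 0.42732652765070256
295.92090395480227 235.99435028248587 177
dot [546.00260287 -68.90806439  87.        ]
0.045878151994028865 179.80639502929338
0.05018354340795968 208.44564864403077
0.04609838847399301 210.90542156270206
0.04441873205873215 245.8101333080118
0.04385404854463215 233.3595430694904
[ 427.75129116 -110.04963989   90.        ] [662.19852984 -99.64085346  90.        ] [428.00091769 146.39094484  90.        ]
side dot [551.08901237 -69.35767318  87.        ]
cl [ 693.92991415 -314.01965526  150.        ]
jar [ 593.6855804  -461.75644861   80.        ]
```

The crop confirms the cream box with the teal band. Console yaw is about 0.046 with its origin near (541,35). The carton is at (412,-263) with yaw 0.42. Next I'll compute the move to above the dot.

```bash
cat >> h.py <<'E'
from scipy.spatial.transform import Rotation as Ro
def rel(x,y,z,yaw,roll=np.pi):
    s=manip.read_state(); R0=Ro.from_euler('xyz',s['tool_rot']); R=Ro.from_euler('xyz',[roll,0,yaw])
    a=R0.inv().apply(np.array([x,y,z])-s['tcp_pos']); b=(R0.inv()*R).as_rotvec()
    print('t',round(s['time'],2),'rel',a.round(1),b.round(3),'dist',np.linalg.norm(a).round(0),'rows',np.linalg.norm(a)/41.7,np.degrees(np.linalg.norm(b))/7.16)
E
python3 - <<'E'
from h import *
rel(546,-69,160,1.55)
E
```

```text
t 0.25 rel [-546.2 -482.1   45.4] [-1.000e-03  1.000e-03  1.343e+00] dist 730.0 rows 17.504890770042298 10.74543296743939
```

carry_out(
  steps=[
    [[-546, -482, 45, 0, 0, 1.343], [-546, -482, 45, 0, 0, 1.343], [-546, -482, 45, 0, 0, 1.343], [-546, -482, 45, 0, 0, 1.343], [-546, -482, 45, 0, 0, 1.343], [-546, -482, 45, 0, 0, 1.343], [-546, -482, 45, 0, 0, 1.343], [-546, -482, 45, 0, 0, 1.343], [-546, -482, 45, 0, 0, 1.343], [-546, -482, 45, 0, 0, 1.343], [-546, -482, 45, 0, 0, 1.343], [-546, -482, 45, 0, 0, 1.343], [-546, -482, 45, 0, 0, 1.343], [-546, -482, 45, 0, 0, 1.343], [-546, -482, 45, 0, 0, 1.343], [-546, -482, 45, 0, 0, 1.343], [-546, -482, 45, 0, 0, 1.343], [-546, -482, 45, 0, 0, 1.343], [-546, -482, 45, 0, 0, 1.343], [-546, -482, 45, 0, 0, 1.343]],
  ],
  gripper=1,
  squeeze=20,
)

```text
time: 1.92
tcp_pos: [545.7, -69.5, 159.5]
tool_rot: [-3.139, -0.0, 1.548]
wrist_force: [-0.8, -0.7, -0.2]
finger_gap: 0.005
```

```bash
cat >> h.py <<'E'
def wproj_at(s,d,u,v,z):
    f=d['fx'];du,dv=u-d['cx'],v-d['cy'];r=np.hypot(du,dv);th=r/f
    c=np.array([np.sin(th)*du/r,np.sin(th)*dv/r,np.cos(th)]) if r>0 else np.array([0,0,1.])
    T=np.array(d['T_tool_cam']);R=Ro.from_euler('xyz',s['tool_rot']).as_matrix()
    o=s['tcp_pos']+R@T[:3,3];q=R@(T[:3,:3]@c);return o+q*(z-o[2])/q[2]
E
python3 - <<'E'
from h import *
s,d=snap('wrist','w1.png')
im=d['pixels'].astype(int);m=((im[:,:,2]-im[:,:,0]>60)&(im[:,:,2]-im[:,:,1]>30)).astype('uint8')
n,l,st,ce=cv2.connectedComponentsWithStats(m)
for i in range(1,n):
    if st[i,4]>100: print(st[i],ce[i],wproj_at(s,d,*ce[i],87).round(1))
E
```

```text
[ 297  229   45   44 1519] [318.80974325 250.42527979] [548.6 -67.5  87. ]
```

View pics/w1.png

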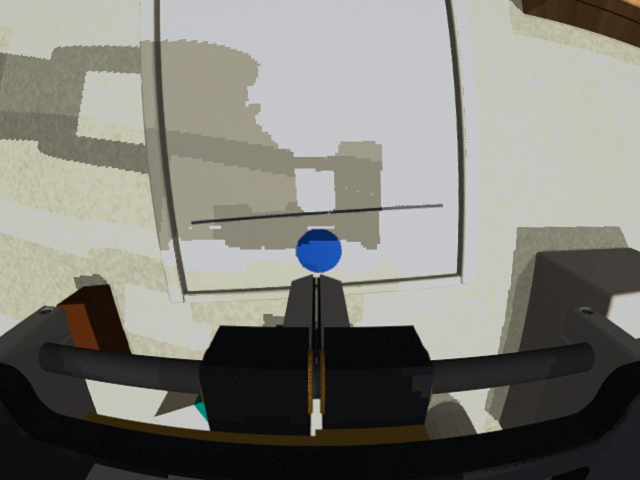

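The wrist view shows the dot at (319,250), giving (548.6,-67.5), which agrees with the other cameras to 2-3 mm. The finger tips are right behind it. Next I press.

carry_out(
  steps=[
    [[1.5, 2, 30, 0, 0, 0], [1.5, 2, 55, 0, 0, 0], [1.5, 2, 66, 0, 0, 0], [1.5, 2, 70, 0, 0, 0], [1.5, 2, 73, 0, 0, 0], [1.5, 2, 75, 0, 0, 0], [1.5, 2, 77, 0, 0, 0], [1.5, 2, 78, 0, 0, 0], [1.5, 2, 79, 0, 0, 0], [1.5, 2, 79, 0, 0, 0], [1.5, 2, 79, 0, 0, 0]],
  ],
)

```text
time: 2.88
tcp_pos: [548.3, -66.8, 82.7]
tool_rot: [3.14, -0.0, 1.55]
wrist_force: [-0.2, 1.7, 2.9]
finger_gap: 0.004
```

carry_out(
  steps=[
    [[0, 0, 2, 0, 0, 0], [0, 0, 4, 0, 0, 0], [0, 0, 5, 0, 0, 0], [0, 0, 5, 0, 0, 0]],
  ],
)

```text
time: 3.22
tcp_pos: [549.0, -66.9, 77.8]
tool_rot: [3.138, 0.0, 1.549]
wrist_force: [1.3, 1.1, 3.1]
finger_gap: 0.007
```

carry_out(
  steps=[
    [[0, 0, -10, 0, 0, 0], [-10, 0, -40, 0, 0, 0], [-40, 0, -80, 0, 0, 0], [-80, 0, -120, 0, 0, 0], [-120, -30, -130, 0, 0, 0.1], [-160, -60, -130, 0, 0, 0.2], [-170, -100, -130, 0, 0, 0.3], [-170, -130, -130, 0, 0, 0.4]],
  ],
)

```text
time: 3.88
tcp_pos: [428.0, -233.4, 207.5]
tool_rot: [3.138, 0.001, 1.143]
wrist_force: [-0.6, 0.4, 0.3]
finger_gap: -0.0
```

```bash
python3 - <<'E'
from h import *
s,d=snap('side','s1.png'); snap('top','t1.png')
rel(412,-263,150,0.423)
E
```

```text
t 3.98 rel [-33.2   1.3  57.3] [0.001 0.    0.719] dist 66.0 rows 1.5871287082649939 5.753313421527524
```

View pics/s1.png

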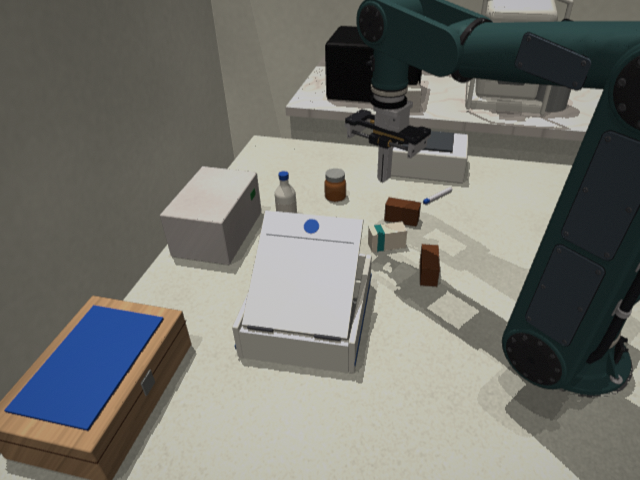

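The side view shows the flap rising, with the dot now at (312,226). I'll move above the carton while opening the gripper.

carry_out(
  steps=[
    [[-33, 1, 20, 0, 0, 0.12], [-33, 1, 37, 0, 0, 0.24], [-33, 1, 37, 0, 0, 0.36], [-33, 1, 37, 0, 0, 0.48], [-33, 1, 37, 0, 0, 0.6], [-33, 1, 37, 0, 0, 0.719], [-33, 1, 37, 0, 0, 0.719], [-33, 1, 37, 0, 0, 0.719]],
  ],
  gripper=0,
)

```text
time: 4.65
tcp_pos: [412.2, -262.5, 170.2]
tool_rot: [3.141, -0.0, 0.427]
wrist_force: [0.0, 0.1, -0.1]
finger_gap: 0.537
```

```bash
python3 - <<'E'
from h import *
s,d=snap('wrist','w2.png'); print(s['tcp_pos'],s['tool_rot'])
E
```

```text
[ 412.23233408 -262.5065934   170.21749045] [ 3.14052575e+00 -9.46558772e-05  4.27103274e-01]
```

View pics/w2.png

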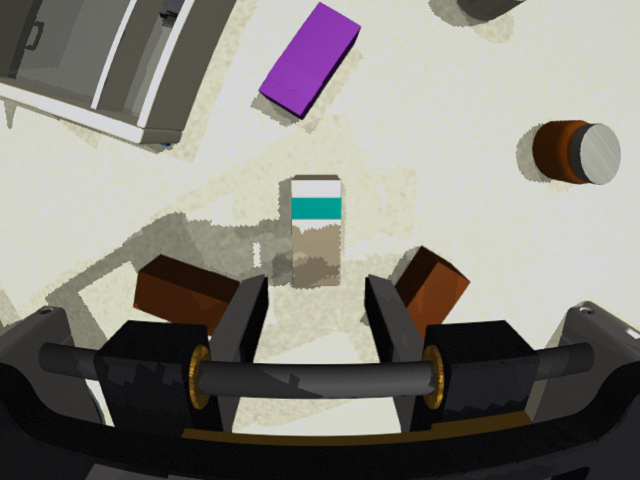

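The wrist view shows the carton top spanning (291,181) to (341,287), centred between the fingers at column 316 and well aligned. The flap is clear.

```bash
python3 - <<'E'
from h import *
s=manip.read_state();d=imaging.snapshot('wrist')
P=np.array([wproj_at(s,d,u,v,55) for u,v in[(291,181),(341,181),(340,287),(291,287)]]);print(P.round(1),P.mean(0))
a=P[0]+P[1]-P[2]-P[3];print(np.arctan2(a[1],a[0]),np.linalg.norm(a)/2)
c=P.mean(0); rel((c[0]+411.6)/2,(c[1]-262.9)/2,10,0.423)
E
```

```text
[[ 447.  -224.8   55. ]
 [ 463.4 -260.9   55. ]
 [ 382.2 -298.5   55. ]
 [ 364.9 -260.6   55. ]] [ 414.3962777  -261.18984302   55.        ]
0.4220470954866118 89.53955245284686
t 4.75 rel [  1.   -0.3 160.3] [ 0.001 -0.     0.003] dist 160.0 rows 3.843370071396875 0.0263966889038462
```

carry_out(
  steps=[
    [[1, 0, 0, 0, 0, 0], [1, 0, 10, 0, 0, 0], [1, 0, 40, 0, 0, 0], [1, 0, 75, 0, 0, 0], [1, 0, 105, 0, 0, 0], [1, 0, 130, 0, 0, 0], [1, 0, 148, 0, 0, 0], [1, 0, 156, 0, 0, 0], [1, 0, 158, 0, 0, 0], [1, 0, 158, 0, 0, 0]],
  ],
)

```text
time: 5.58
tcp_pos: [413.0, -262.2, 12.0]
tool_rot: [3.141, 0.0, 0.426]
wrist_force: [-0.1, 0.3, -0.4]
finger_gap: 0.996
```

carry_out(
  steps=[
    [[0, 0, 0, 0, 0, 0], [0, 0, 0, 0, 0, 0], [0, 0, 0, 0, 0, 0], [0, 0, 0, 0, 0, 0], [0, 0, 0, 0, 0, 0], [0, 0, 0, 0, 0, 0], [0, 0, 0, 0, 0, 0], [0, 0, 0, 0, 0, 0], [0, 0, 0, 0, 0, 0], [0, 0, 0, 0, 0, 0], [0, 0, 0, 0, 0, 0], [0, 0, 0, 0, 0, 0]],
  ],
  gripper=1,
  squeeze=15,
)

```text
time: 6.58
tcp_pos: [413.0, -262.2, 12.0]
tool_rot: [3.141, 0.0, 0.426]
wrist_force: [-0.6, 0.5, -0.1]
finger_gap: 0.425
```

```bash
python3 - <<'E'
from h import *
s,d=snap('side','s2.png'); print(s['tcp_pos'],s['tool_rot'],s['finger_gap'],s['time'],s['wrist_force'])
t,d=snap('top','t2.png')
E
```

```text
[ 412.97725002 -262.21883676   11.97888949] [3.14102783e+00 1.95594537e-04 4.26372254e-01] 0.4251875719742349 6.5833 [-0.64722084  0.52559033 -0.07572058]
```

View pics/s2.png

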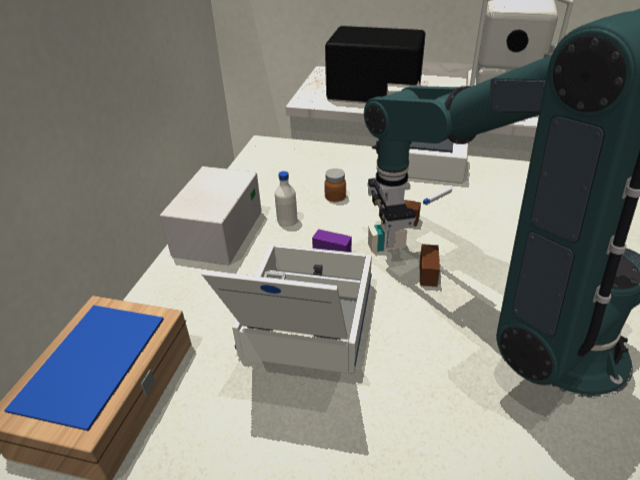

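View pics/t2.png

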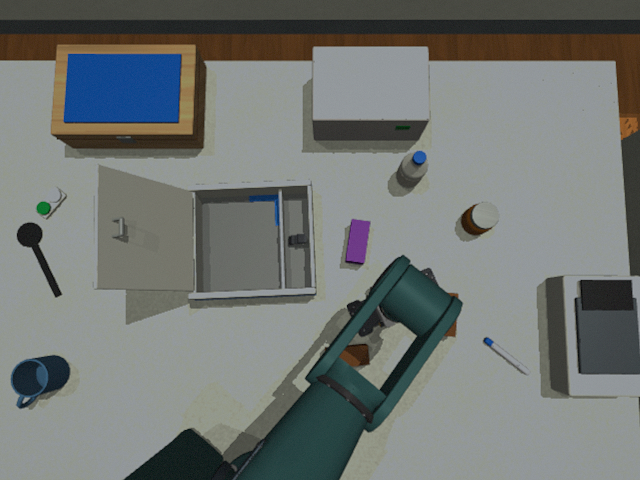

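The grip holds at 0.425 × 94 = 40 mm, and the flap stands wide open. The blue L's corner is near (278,197). I'll refine the bay pose from this picture.

```bash
python3 - <<'E'
from h import *
d=imaging.snapshot('top'); t=d['pixels'][:,:,::-1]
cv2.imwrite('pics/c3.png',cv2.resize(t[170:310,180:325],(580,560),interpolation=cv2.INTER_CUBIC))
th=.046;R=np.array([[np.cos(th),-np.sin(th),0],[np.sin(th),np.cos(th),0],[0,0,1]])
for o in [(541,35,0),(543.3,35,0)]:
    for p in[(106,-70,18),(106,-70,66),(106,-76,66),(-106,-70,66),(-106,105,90),(119,-140,90),(-119,-140,90),(106,-132,90)]:
        u,v=proj(d,np.array(o)+R@np.array(p));print(p,round((u-180)*4),round((v-170)*4),end=' | ')
    print()
E
```

```text
(106, -70, 18) 403 95 | (106, -70, 66) 395 75 | (106, -76, 66) 406 75 | (-106, -70, 66) 408 475 | (-106, 105, 90) 59 488 | (119, -140, 90) 525 34 | (-119, -140, 90) 543 493 | (106, -132, 90) 510 59 | 
(106, -70, 18) 403 91 | (106, -70, 66) 395 71 | (106, -76, 66) 406 70 | (-106, -70, 66) 408 471 | (-106, 105, 90) 59 483 | (119, -140, 90) 525 30 | (-119, -140, 90) 543 489 | (106, -132, 90) 510 55 |
```

View pics/c3.png

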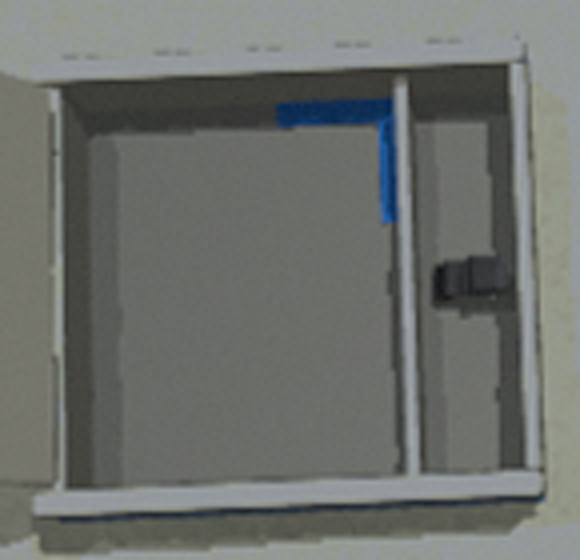

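carry_out(
  steps=[
    [[0, 0, -5, 0, 0, 0], [0, 0, -20, 0, 0, 0], [0, 0, -50, 0, 0, 0], [0, 0, -80, 0, 0, 0], [0, 0, -110, 0, 0, 0], [0, 0, -130, 0, 0, 0], [0, 0, -138, 0, 0, 0], [0, 0, -138, 0, 0, 0]],
  ],
  squeeze=20,
)

```text
time: 7.4
tcp_pos: [414.0, -262.9, 152.4]
tool_rot: [3.137, -0.002, 0.426]
wrist_force: [0.9, -0.2, -2.1]
finger_gap: 0.425
```

```bash
python3 - <<'E'
from h import *
rel(593.5,15.4,150,0.046)
s,d=snap('wrist','w3.png');print(s['finger_gap'],s['wrist_force'],s['tool_rot'])
E
```

```text
t 7.4 rel [ 278.5 -179.2    2.1] [ 0.004 -0.003  0.38 ] dist 331.0 rows 7.942152886398364 3.0445471942625333
0.42503388749162924 [ 0.85517733 -0.24430581 -2.1372951 ] [ 3.13673347e+00 -1.93154261e-03  4.26432782e-01]
```

View pics/w3.png

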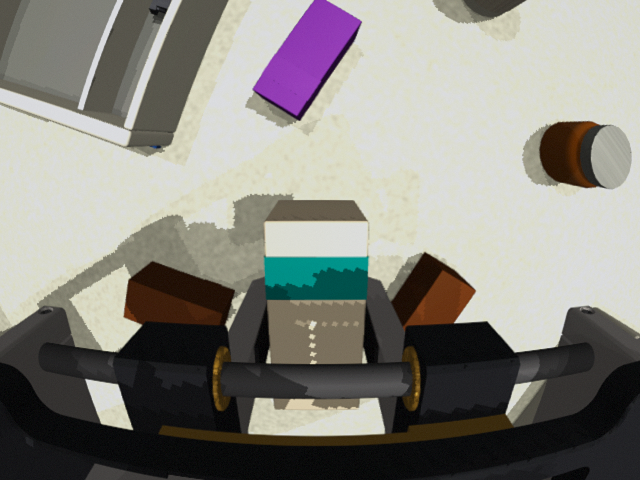

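The carton is held squarely, with its far top edge at (265-368,222), and it is level. I'll carry it over the bay.

carry_out(
  steps=[
    [[15, -10, 0, 0, 0, 0.02], [45, -30, 0, 0, 0, 0.08], [75, -50, 0, 0, 0, 0.14], [105, -70, 0, 0, 0, 0.2], [135, -89, 0, 0, 0, 0.26], [165, -108, 0, 0, 0, 0.32], [195, -127, 0, 0, 0, 0.36], [225, -146, 0, 0, 0, 0.38], [255, -165, 0, 0, 0, 0.38], [272, -175, 0, 0, 0, 0.38], [278, -179, 2, 0, 0, 0.38], [278, -179, 2, 0, 0, 0.38], [278, -179, 2, 0, 0, 0.38]],
  ],
)

```text
time: 8.53
tcp_pos: [590.8, 15.3, 145.6]
tool_rot: [3.14, 0.004, 0.047]
wrist_force: [0.6, -0.1, -1.5]
finger_gap: 0.423
```

```bash
python3 - <<'E'
from h import *
rel(593.5,15.4,31,0.046)
s,d=snap('wrist','w4.png');print(s['finger_gap'],s['wrist_force'],s['tool_rot'])
E
```

```text
t 8.53 rel [  3.2  -0.2 114.6] [0.002 0.004 0.001] dist 115.0 rows 2.7499135721522436 0.03425484564453249
0.42327130462039836 [ 0.61868353 -0.10126426 -1.54622797] [3.13993127 0.00390466 0.04656039]
```

View pics/w4.png

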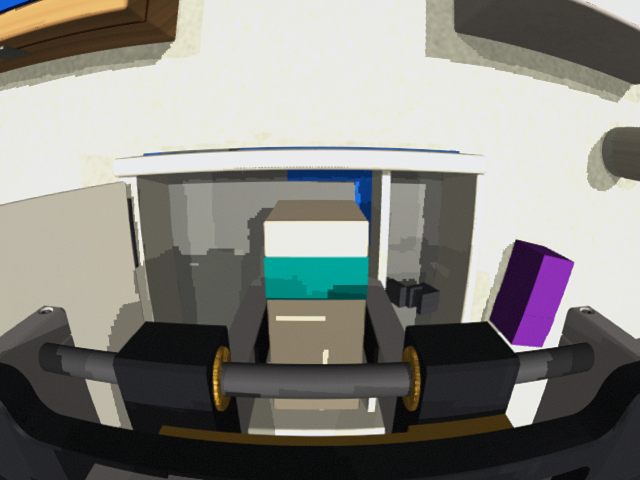

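The wrist view shows the carton over the bay. The divider's bay edge runs near (379,176), the far wall's inner top edge is at row 173, and the L is at (330-370,175).

```bash
python3 - <<'E'
from h import *
s=manip.read_state();d=imaging.snapshot('wrist')
im=d['pixels'][140:300,280:500,::-1];cv2.imwrite('pics/c4.png',cv2.resize(im,(792,576),interpolation=cv2.INTER_CUBIC))
th=.046;R=np.array([[np.cos(th),-np.sin(th)],[np.sin(th),np.cos(th)]])
for n,uv,z in[('divider far top L',(379,172),66),('far in',(250,173),90),('far in',(330,173),90),('far in',(440,172),90)]:
    p=wproj_at(s,d,*uv,z);print(n,p.round(1),'local',(R.T@(p[:2]-[541.5,35])).round(1))
E
```

```text
divider far top L [649.8 -26.2  66. ] local [105.4 -66.2]
far in [647.1  59.9  90. ] local [106.6  20. ]
far in [648.9   9.1  90. ] local [106.1 -30.8]
far in [654.5 -62.9  90. ] local [ 108.4 -103. ]
```

View pics/c4.png

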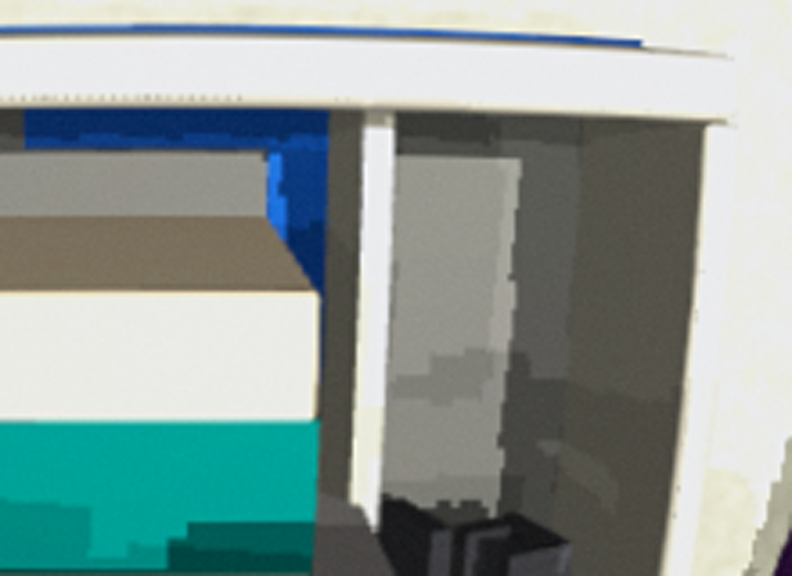

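carry_out(
  steps=[
    [[3, -3, 15, 0, 0, 0], [3, -3, 40, 0, 0, 0], [3, -3, 65, 0, 0, 0], [3, -3, 85, 0, 0, 0], [3, -3, 98, 0, 0, 0], [3, -3, 106, 0, 0, 0], [3, -3, 110, 0, 0, 0], [3, -3, 113, 0, 0, 0], [3, -3, 115, 0, 0, 0], [3, -3, 116, 0, 0, 0], [3, -3, 116, 0, 0, 0]],
  ],
)

```text
time: 9.55
tcp_pos: [594.5, 17.3, 31.9]
tool_rot: [3.14, -0.0, 0.045]
wrist_force: [-0.7, -0.8, -1.7]
finger_gap: 0.426
```

carry_out(
  steps=[
    [[0, 0, 1, 0, 0, 0], [0, 0, 2, 0, 0, 0], [0, 0, 2.5, 0, 0, 0], [0, 0, 2.5, 0, 0, 0], [0, 0, 2.5, 0, 0, 0]],
  ],
)

```text
time: 9.97
tcp_pos: [594.9, 17.4, 30.1]
tool_rot: [3.14, -0.001, 0.045]
wrist_force: [-0.0, 0.3, 0.7]
finger_gap: 0.426
```

carry_out(
  steps=[
    [[0, 0, 0, 0, 0, 0], [0, 0, 0, 0, 0, 0], [0, 0, 0, 0, 0, 0], [0, 0, 0, 0, 0, 0], [0, 0, 0, 0, 0, 0]],
  ],
  gripper=0.36,
)

```text
time: 10.38
tcp_pos: [594.9, 17.4, 30.0]
tool_rot: [3.14, -0.001, 0.045]
wrist_force: [-0.9, 0.7, 0.3]
finger_gap: 0.642
```

carry_out(
  steps=[
    [[0, 0, -5, 0, 0, 0], [0, 0, -20, 0, 0, 0], [0, 0, -45, 0, 0, 0], [0, 0, -75, 0, 0, 0], [0, 0, -95, 0, 0, 0], [0, 0, -100, 0, 0, 0], [0, 0, -100, 0, 0, 0]],
  ],
)

```text
time: 10.97
tcp_pos: [596.2, 17.5, 132.6]
tool_rot: [3.139, -0.006, 0.045]
wrist_force: [-0.3, 0.9, -0.1]
finger_gap: 0.641
```

```bash
python3 - <<'E'
from h import *
s,d=snap('wrist','w5.png');print(s['finger_gap'],s['tcp_pos'],s['tool_rot'],s['time'])
E
```

```text
0.6410388520724071 [596.17689686  17.47287152 132.6341267 ] [ 3.1391162  -0.00632961  0.04503197] 10.9667
```

View pics/w5.png

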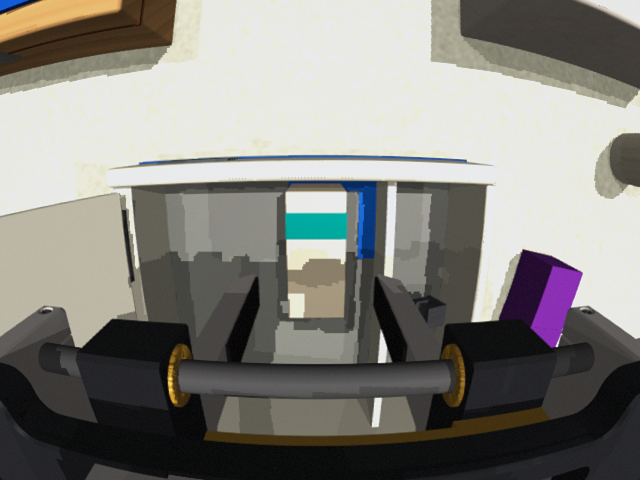

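The carton stands free in the bay, its top spanning (286-347,182-318). I'll close the fingers, turn the gripper 90° and go beside it on the hinge side.

```bash
python3 - <<'E'
from h import *
rel(590.5,57.3,130,1.617)
E
```

```text
t 11.02 rel [ -2.7 -39.9   0.2] [ 0.003 -0.    -1.572] dist 40.0 rows 0.9600126161049525 12.57974852167221
```

carry_out(
  steps=[
    [[-3, -40, 0, 0, 0, -0.12], [-3, -40, 0, 0, 0, -0.24], [-3, -40, 0, 0, 0, -0.36], [-3, -40, 0, 0, 0, -0.48], [-3, -40, 0, 0, 0, -0.6], [-3, -40, 0, 0, 0, -0.72], [-3, -40, 0, 0, 0, -0.84], [-3, -40, 0, 0, 0, -0.96], [-3, -40, 0, 0, 0, -1.08], [-3, -40, 0, 0, 0, -1.2], [-3, -40, 0, 0, 0, -1.32], [-3, -40, 0, 0, 0, -1.44], [-3, -40, 0, 0, 0, -1.55], [-3, -40, 0, 0, 0, -1.572], [-3, -40, 0, 0, 0, -1.572]],
  ],
  gripper=1,
)

```text
time: 12.27
tcp_pos: [589.0, 57.3, 127.9]
tool_rot: [-3.14, 0.002, 1.615]
wrist_force: [0.7, -0.1, -0.1]
finger_gap: 0.003
```

```bash
python3 - <<'E'
from h import *
rel(590.5,57.3,30,1.617)
s,d=snap('side','s6.png');s,d=snap('top','t6.png')
E
```

```text
t 12.27 rel [ 0.1  1.7 97.9] [-0.002  0.002 -0.002] dist 98.0 rows 2.348042285913731 0.024130305853421935
```

View pics/s6.png

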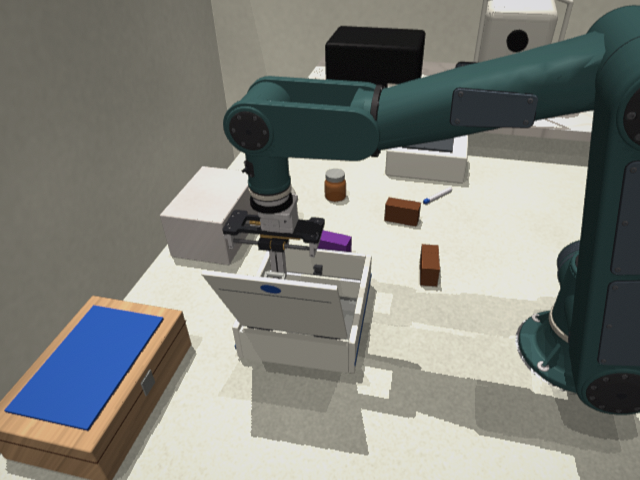

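View pics/t6.png

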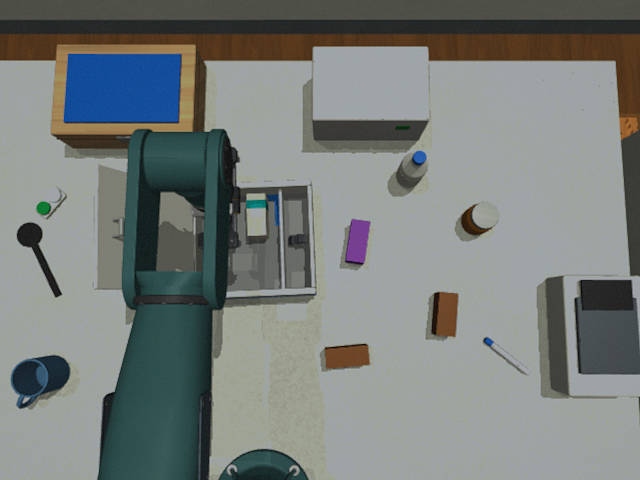

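Side and top views show the carton upright at about (257,217) in the top view. The fingers are on its hinge side and the arm is clear of the flap. I'll descend.

carry_out(
  steps=[
    [[0, 2, 15, 0, 0, 0], [0, 2, 40, 0, 0, 0], [0, 2, 65, 0, 0, 0], [0, 2, 82, 0, 0, 0], [0, 2, 92, 0, 0, 0], [0, 2, 97, 0, 0, 0], [0, 2, 97, 0, 0, 0], [0, 2, 97, 0, 0, 0]],
  ],
)

```text
time: 13.03
tcp_pos: [592.1, 57.3, 32.7]
tool_rot: [3.14, 0.002, 1.614]
wrist_force: [0.5, -0.6, 0.7]
finger_gap: 0.002
```

carry_out(
  steps=[
    [[-3, 0, 1, 0, 0, 0], [-7, 0, 2, 0, 0, 0], [-10, 0, 2, 0, 0, 0], [-12, 0, 2, 0, 0, 0], [-14, 0, 2, 0, 0, 0], [-16, 0, 2, 0, 0, 0], [-18, 0, 2, 0, 0, 0], [-20, 0, 2, 0, 0, 0], [-22, 0, 2, 0, 0, 0], [-24, 0, 2, 0, 0, 0], [-26, 0, 2, 0, 0, 0], [-28, 0, 2, 0, 0, 0], [-30, 0, 2, 0, 0, 0], [-32, 0, 2, 0, 0, 0], [-34, 0, 2, 0, 0, 0], [-36, 0, 2, 0, 0, 0], [-37, 0, 2, 0, 0, 0], [-38, 0, 2, 0, 0, 0], [-38, 0, 2, 0, 0, 0]],
  ],
)

```text
time: 14.62
tcp_pos: [593.7, 18.9, 30.7]
tool_rot: [3.14, 0.002, 1.614]
wrist_force: [-0.6, 0.7, 0.9]
finger_gap: 0.002
```

```bash
python3 - <<'E'
from h import *
s,d=snap('wrist','w7.png');d=imaging.snapshot('top');t=d['pixels'][:,:,::-1]
cv2.imwrite('pics/c7.png',cv2.resize(t[170:310,180:325],(580,560),interpolation=cv2.INTER_CUBIC))
E
```

```text
(no output)
```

View pics/c7.png

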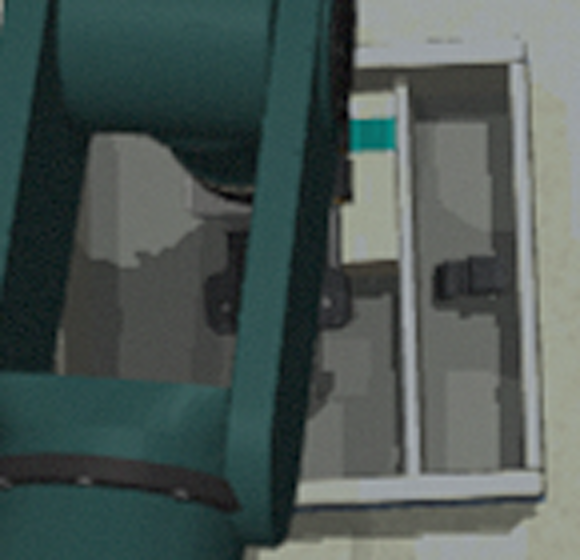

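The carton is nearly at the divider, so I keep pushing gently until I feel contact.

carry_out(
  steps=[
    [[-1, 0, 0, 0, 0, 0], [-2, 0, 0, 0, 0, 0], [-3, 0, 0, 0, 0, 0], [-3, 0, 0, 0, 0, 0]],
  ],
)

```text
time: 15.05
tcp_pos: [593.6, 18.6, 30.6]
tool_rot: [3.141, -0.002, 1.615]
wrist_force: [-0.6, 8.4, 0.7]
finger_gap: 0.005
```

carry_out(
  steps=[
    [[-1, 0, 0, 0, 0, 0], [-2, 0, 0, 0, 0, 0], [-2, 0, 0, 0, 0, 0]],
  ],
)

```text
time: 15.3
tcp_pos: [593.6, 18.7, 30.7]
tool_rot: [3.141, -0.006, 1.616]
wrist_force: [-1.0, 6.9, 0.8]
finger_gap: 0.006
```

carry_out(
  steps=[
    [[4, 0, 0, 0, 0, 0], [12, 0, 0, 0, 0, 0], [14, -8, 0, 0, 0, 0], [14, -30, 0, 0, 0, 0], [14, -52, 0, 0, 0, 0], [14, -68, 0, 0, 0, 0], [14, -75, 0, 0, 0, 0], [8, -75, 0, 0, 0, 0], [-5, -75, 0, 0, 0, 0], [-20, -75, 0, 0, 0, 0], [-29, -75, 0, 0, 0, 0], [-31, -75, 0, 0, 0, 0], [-31, -75, 0, 0, 0, 0]],
  ],
)

```text
time: 16.38
tcp_pos: [520.6, -16.4, 30.4]
tool_rot: [3.14, -0.006, 1.614]
wrist_force: [-0.6, 0.0, 0.8]
finger_gap: 0.002
```

```bash
python3 - <<'E'
from h import *
s,d=snap('wrist','w8.png');d=imaging.snapshot('top');t=d['pixels'][:,:,::-1]
cv2.imwrite('pics/c8.png',cv2.resize(t[170:310,180:325],(580,560),interpolation=cv2.INTER_CUBIC))
E
```

```text
(no output)
```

View pics/c8.png

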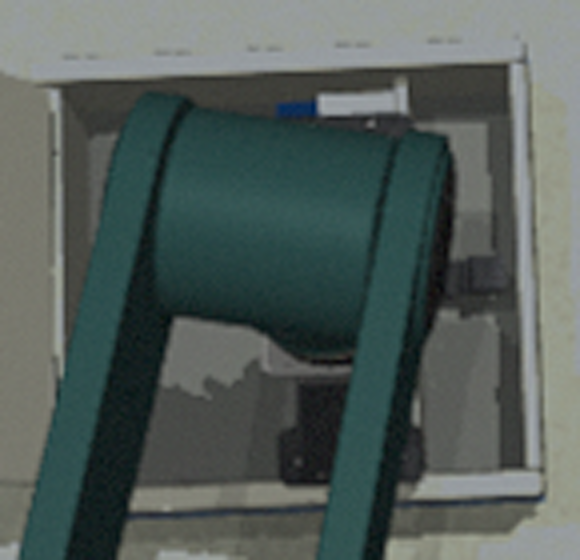

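View pics/w8.png

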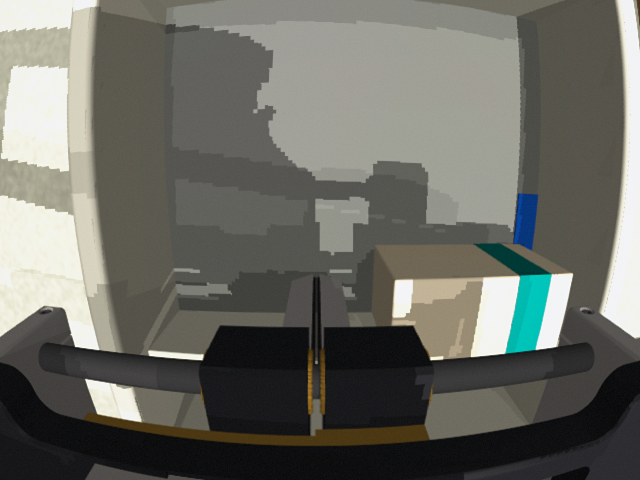

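The fingers are at the carton's near end with a small gap; the carton is at (375-570,245-350) in the wrist view. I'll push toward the far wall.

carry_out(
  steps=[
    [[0, 5, 0, 0, 0, 0], [0, 10, 0, 0, 0, 0], [0, 13, 0, 0, 0, 0], [0, 15, 0, 0, 0, 0], [0, 17, 0, 0, 0, 0], [0, 19, 0, 0, 0, 0], [0, 21, 0, 0, 0, 0], [0, 23, 0, 0, 0, 0], [0, 24, 0, 0, 0, 0], [0, 24, 0, 0, 0, 0]],
  ],
)

```text
time: 17.32
tcp_pos: [544.2, -14.3, 30.3]
tool_rot: [3.141, -0.007, 1.616]
wrist_force: [-1.7, 0.3, 0.4]
finger_gap: 0.005
```

carry_out(
  steps=[
    [[0, 1, 0, 0, 0, 0], [0, 2, 0, 0, 0, 0], [0, 3, 0, 0, 0, 0], [0, 3, 0, 0, 0, 0]],
  ],
)

```text
time: 17.65
tcp_pos: [547.4, -14.1, 30.2]
tool_rot: [3.141, -0.007, 1.616]
wrist_force: [-1.0, 1.0, -0.5]
finger_gap: 0.003
```

carry_out(
  steps=[
    [[0, 1, 0, 0, 0, 0], [0, 2, 0, 0, 0, 0], [0, 3, 0, 0, 0, 0], [0, 3, 0, 0, 0, 0]],
  ],
)

```text
time: 17.98
tcp_pos: [548.2, -14.0, 30.3]
tool_rot: [-3.137, -0.007, 1.616]
wrist_force: [-7.2, -0.1, 6.3]
finger_gap: 0.003
```

```bash
python3 - <<'E'
from h import *
s,d=snap('wrist','w9.png');print(s['wrist_force'])
E
```

```text
[-7.22852172 -0.09401232  6.33450642]
```

View pics/w9.png

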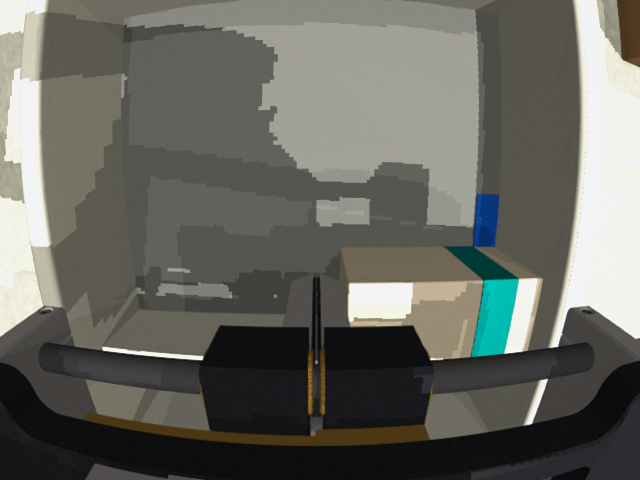

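Contact with the far wall is at 7 N, and the geometry matches home (4.4 + 12 = 16.4 against 16). I'll back off, re-seat gently against the divider, then inspect.

carry_out(
  steps=[
    [[0, -4, 0, 0, 0, 0], [0, -15, 0, 0, 0, 0], [2, -22, 0, 0, 0, 0], [15, -22, 0, 0, 0, 0], [30, -22, 0, 0, 0, 0], [43, -22, 0, 0, 0, 0], [47, -15, 0, 0, 0, 0], [47, 10, 0, 0, 0, 0], [47, 35, 0, 0, 0, 0], [47, 52, 0, 0, 0, 0], [47, 57, 0, 0, 0, 0], [44, 57, 0, 0, 0, 0], [40, 57, 0, 0, 0, 0], [37, 57, 0, 0, 0, 0], [35, 57, 0, 0, 0, 0], [33, 57, 0, 0, 0, 0], [32, 57, 0, 0, 0, 0], [32, 57, 0, 0, 0, 0]],
  ],
)

```text
time: 19.53
tcp_pos: [603.4, 20.1, 30.4]
tool_rot: [-3.137, -0.007, 1.615]
wrist_force: [-0.1, 0.1, -0.2]
finger_gap: 0.004
```

carry_out(
  steps=[
    [[-1, 0, 0, 0, 0, 0], [-2, 0, 0, 0, 0, 0], [-3, 0, 0, 0, 0, 0], [-3, 0, 0, 0, 0, 0]],
  ],
)

```text
time: 19.87
tcp_pos: [603.3, 19.4, 30.6]
tool_rot: [-3.137, -0.011, 1.616]
wrist_force: [-0.6, 6.5, 0.4]
finger_gap: 0.004
```

carry_out(
  steps=[
    [[4, 0, 0, 0, 0, 0], [14, 0, 0, 0, 0, 0], [16, 0, -10, 0, 0, 0], [16, 0, -40, 0, 0, 0], [16, 0, -80, 0, 0, 0], [16, 0, -120, 0, 0, 0], [10, -30, -150, 0, 0, 0], [0, -65, -170, 0, 0, 0], [0, -100, -180, 0, 0, 0], [0, -140, -180, 0, 0, 0], [0, -180, -180, 0, 0, 0], [0, -220, -180, 0, 0, 0], [0, -245, -180, 0, 0, 0], [0, -250, -180, 0, 0, 0], [0, -250, -180, 0, 0, 0]],
  ],
)

```text
time: 21.12
tcp_pos: [354.0, 6.1, 213.0]
tool_rot: [-3.141, -0.01, 1.615]
wrist_force: [1.2, -0.2, 0.8]
finger_gap: 0.005
```

```bash
python3 - <<'E'
from h import *
s,d=snap('side','s10.png');d=imaging.snapshot('top');t=d['pixels'][:,:,::-1];cv2.imwrite('pics/t10.png',t)
cv2.imwrite('pics/c10.png',cv2.resize(t[170:310,180:325],(580,560),interpolation=cv2.INTER_CUBIC))
snap('wrist','w10.png')
E
```

```text
(no output)
```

View pics/t10.png

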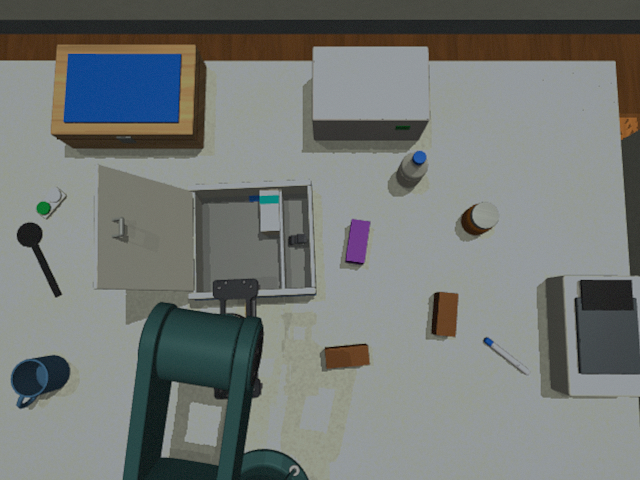

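View pics/c10.png

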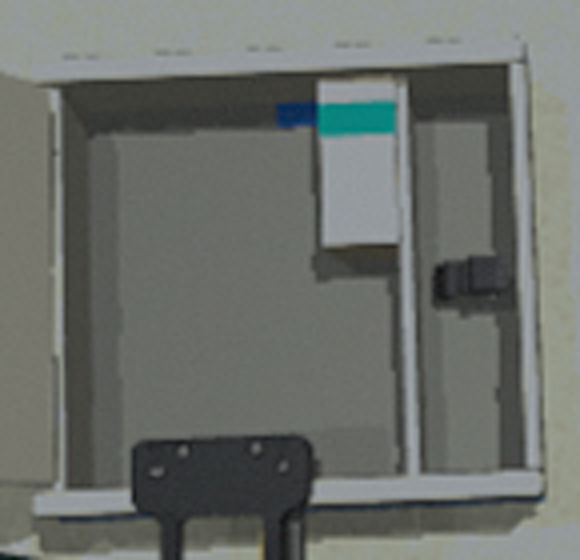

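View pics/s10.png

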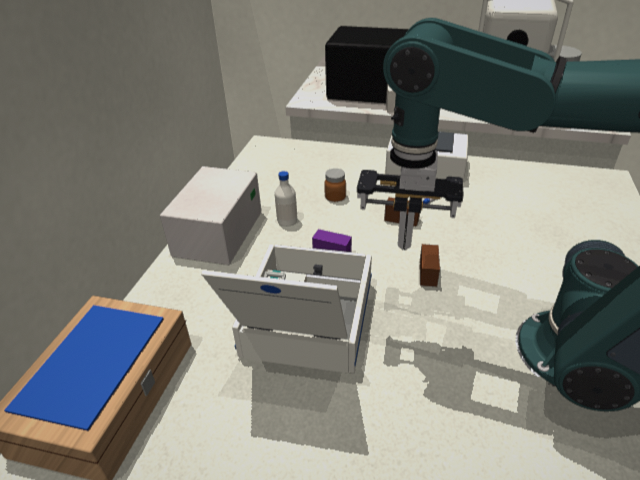

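The carton is in the corner and parallel to the divider. Its left edge runs (317,83) to (322,247) in the crop. Flap, bottle and jar are unchanged. I'll check its corners against a predicted home pose.

```bash
python3 - <<'E'
from h import *
d=imaging.snapshot('top')
th=.046;R=np.array([[np.cos(th),-np.sin(th),0],[np.sin(th),np.cos(th),0],[0,0,1]])
o=np.array((540,35,0))
for p in[(106,-30,73),(16,-30,73),(16,-70,73),(119,-140,90),(-119,-140,90),(-106,105,79),(-106,-70,66)]:
    u,v=proj(d,o+R@np.array(p));print(p,round((u-180)*4,1),round((v-170)*4,1))
t=d['pixels'][180:240,250:295,::-1];cv2.imwrite('pics/c11.png',cv2.resize(t,None,fx=10,fy=10,interpolation=cv2.INTER_NEAREST))
E
```

```text
(106, -30, 73) 318.0 77.0
(16, -30, 73) 322.5 245.6
(16, -70, 73) 399.1 242.5
(119, -140, 90) 524.5 36.1
(-119, -140, 90) 542.5 495.4
(-106, 105, 79) 64.0 490.3
(-106, -70, 66) 407.5 477.1
```

View pics/c11.png

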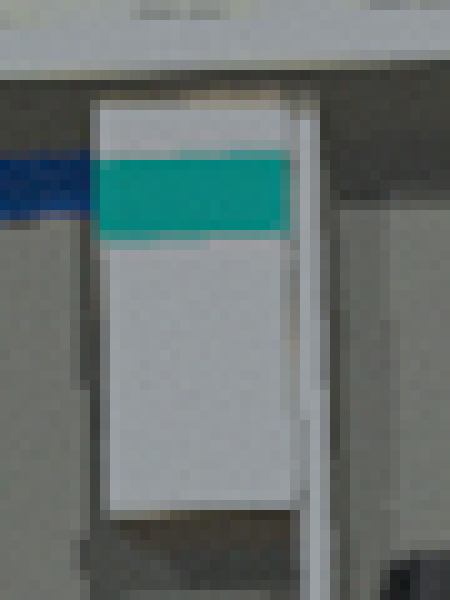

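View pics/w10.png

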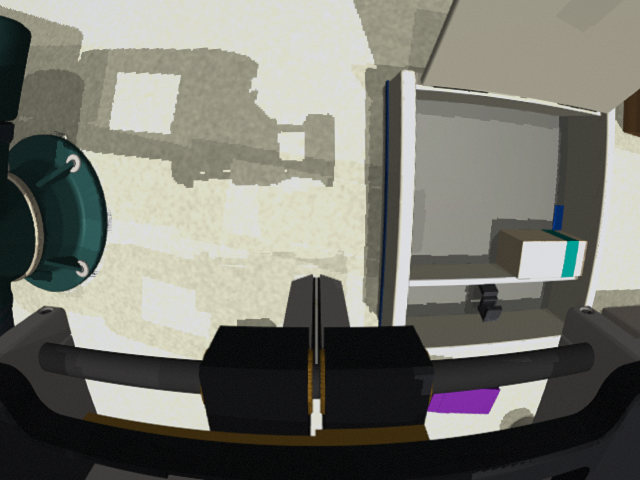

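```bash
python3 - <<'E'
from h import *
print(manip.read_state()['time'],manip.close_job())
E
```

```text
the job is handed in; nothing more can be done
21.3167 None
```

I pressed the blue dot until the catch let go and the flap swung fully open. I then set the cream carton with the teal band in the bay, upright, and pushed it home into the blue-marked corner. The job was handed in at 21.3 s, with the gripper closed and well clear of everything.

**Checks that agreed**
- **Pushes:** Each push stopped hard at about 7–8 N. I pushed the carton against the dividing wall, then the far wall, then gently against the dividing wall again.
- **Final pictures:** In the top view the carton is parallel to the dividing wall. Most of its corners lie within about 1 mm of where a fully home carton should appear.
- **Surroundings:** The flap is still open, and the bottle and jar appear unmoved.

**Checks that disagreed or are uncertain**
- **Camera differences:** The cameras placed the console 2–3 mm apart along x. The fit against the far wall therefore rests on feeling the contact plus about 1 mm of picture accuracy. The far edge of the carton's top showed the largest offset from the prediction, roughly 1 mm.
- **Odd force:** The far-wall push also read about 6 N upward on the tool. I did not find the cause or repeat that push, but the later pictures show the carton standing flat.
- **Press force:** I last read about 3 N on the dot, below the stated 5–6 N, at about 9 mm of travel.

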